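# Test the sample carousel's freewheel with the pin key and index it

## Robot

A 6-joint arm with a two-finger parallel gripper is mounted at the origin on the work surface. World frame = base frame: x ahead of the robot, y to its left, z up, the work surface at z = 0. Lengths are in m, angles in rad, forces in N, time in s.
With the tool pointing down it reaches from about 0.25 to 0.775 m from the base axis. Payload 8.9 kg.
Tool frame: the origin (TCP) lies midway between the tips of the shut fingers; the grasp point (between the pads) lies robot.grip_depth behind it (robot.grip_depth is the distance from the TCP to the grasp point, in m); y points along the fingers, z is the direction in which the jaws open and shut, and the axes are right-handed (so a half turn about y gives the same grasp; the last joint's range is limited). The gripper opens to 85 mm and grips with 20 to 120 N. Pads are 22 mm wide; open, the fingers measure 114 mm over their backs; the gripper's body (76 mm by 85 mm) begins 54 mm behind the grasp point. The pads swing forward as they close: fully open they stand 13 mm farther back than shut.
Start: joints at [-1.264, 0.291, -0.153, 1.127, 0, 1.431], TCP at [0.226, -0.474, 0.231] pointing down, gripper open.
Joint ranges: [-2.52, 2.52], [-0.91, 1.74], [-1.3, 1.37], [-1.96, 2.02], [-1.52, 1.47], [-3.14, 3.14]. Speed limits (rad/s): [2.22, 2.22, 2.79, 3.14, 3.14, 3.14].

## Interface

Orientations are given as a 3x3 rotation matrix whose columns are the frame's x, y, z axes.
In Python, from bench import status, capture, camera_params, job, robot gives the robot as it stands. The module is installed in compiled form; this text tells all that it offers.
- The arm moves only by the shell command python3 -m pendant 'ROWS' [FORCE]. ROWS is text: rows parted by semicolons, each of 7 numbers parted by spaces: the finger opening in m, from 0 to 0.0854, then the shift along the tool's x, y, z in m, then the turn, a rotation vector about the tool's x, y, z in rad. In form: jaw tx ty tz wx wy wz; .... A call has 1 to 20 rows; each row is the pose to reach, as a shift and turn from the pose commanded when the call began, along the tool's axes at that moment; what a row does not reach only later rows make up. A row lasts 1/10 s, in which the tool goes at most 50 mm and 8.59 degrees, less where a joint would pass 70% of its speed; a pose out of reach is approached as far as the arm can. A call with a gripper value outside its range is refused whole. The fingers move at their own pace and stop on an object; FORCE is the grip in N (left out, the last holds). Time passes only in rows, so rows that repeat a pose let the fingers close. It gives the time, the measured TCP pose, the force and the opening at its end, in the units of the state.
- status.sense(): the state, without advancing time (a new reading comes with each control period).
- capture(name): name is "scene" or "side" or "wrist"; returns (picture, depth): 400x640x3 uint8, blue, green, red; 400x640 float32, m along the optical axis (not along the pixel's ray), 0 where there is no reading.
- camera_params(name): a dict with "fx", "fy", "cx", "cy" (pixels), "world_to_cam" (4x4, takes a point from world to camera coordinates); the wrist camera has in their place "mount" (4x4, takes a point from camera to tool coordinates, whose origin is the TCP and whose axes are the tool frame's). Camera axes: x right, y up, looking along -z (the intrinsics and any distortion apply to the point x, -y, -z); pixel columns grow to the right and rows downward; lengths in m; the calibration is good to about 2 mm. A picture is of the moment at which its call begins: read the wrist's pose just before it. camera_params takes no time and is no camera call.
- job.sign_off(): hands the job in, once; it reports no verdict.
The state is a dict: "t": time; "joints": joint angles; "joint_velocities": joint speeds; "joint_efforts": joint torques, N m; "ee_pos": TCP position; "tool_rot": TCP orientation; "force": force on the tool from outside, world axes, zero at the start; "moment": the same for the moment, N m; "finger_gap": finger opening in m.
Only numpy, scipy, OpenCV 4.12 (cv2) and the standard library are available. Lean on these libraries where they do the work, as an engineer would, in place of code of your own. Each camera call takes 0.05 s, during which the arm holds its last target.

## Task

Take the two-pin key from its stand, seat both pins fully in the holes of the carousel's hub collar, and test the freewheel: first turn the collar anticlockwise (seen from above) by an eighth of a turn or more, which must leave the carousel where it is, then turn it clockwise, in as many strokes as it takes, until the mouth of the one tall bottle is centred under the sampling needle. Then lift the key out and put it back upright in its stand, pins down in the slot, as it was. Turn the carousel only with the key in the collar, never by touching the carousel or its bottles, and leave the glassware and bottles around it where they are.

Things in the scene. Friction and masses are not known exactly. Their poses are not given: they have to be found in the camera images.
- sampler: White square bench unit, 300 x 300 x 48 mm high, fixed; origin at the centre of its underside, on the carousel's upright axle. Stands on the left or the right, yaw to 0.4 rad either way. A 32 mm thick round post stands 152 mm from the axle; its flat needle arm, 185 to 199 mm above the table, reaches inwards to 90 mm from the axle.
- needle (a point): Tip of the sampling needle, fixed to the unit: 159 mm above the table, 103 mm from the axle. It points down; a bottle passes 18 mm below it.
- carousel (a joint): Turn of the carousel about its upright axle (rad), growing clockwise seen from above; 0 when the tall bottle's mouth is exactly under the needle; starts between -1.9 and -0.7. It turns stiffly (0.1 N m, twice that at 0.7 rad/s) and stays where it is left. The collar drives it clockwise through a ratchet; turned anticlockwise the collar leaves it standing.
- bottle_mouth (a point): Centre of the top of the one tall bottle on the carousel (34 mm wide, neck 24 mm, top 141 mm above the table, 103 mm from the axle). The carousel is two white discs of 250 mm diameter, the upper one's top 91 mm above the table, with ten short vials (tops 113 mm above the table) also held fast round its rim.
- collar_top (a point): Centre of the top face of the round steel hub collar (80 mm wide, 22 mm thick), on the axle, 131 mm above the table. Turns with the collar: x towards one of its two holes, z up. The holes are 13 mm wide, chamfered, 18 mm deep, at +23 and -23 mm along x.
- collar_hole (a point): Mouth of the hole at +x of the collar, level with its top face. Anticlockwise from above the collar spins loose (about 0.03 N m, clicking); clockwise it takes up at most 12 degrees of slack, then carries the carousel along. Its start angle varies.
- key: Pin key, 0.12 to 0.24 kg: flat steel bar 70 (x) x 30 (y) x 8 mm; square 24 x 24 mm handle on its middle, faces parallel to the bar's, up to 82 mm above the bar's underside; two pins 9 mm thick, 14 mm long, pointing down at x = +23 and -23 mm. Origin: centre of the bar's underside, z up. Seated, the bar lies on the collar. Works either way round.
- stand: Grey block, 100 (x) x 64 (y) x 40 mm high, fixed, with a slot 66 (x) x 16 (y) mm, 22 mm deep, in its top; the key's pins hang in the slot and its bar rests on the top. Origin at the centre of its underside, x along the slot, z up. Yaw to 0.4 rad either way.
- beaker: Empty glass beaker, 64 mm wide, 75 mm high, about 120 mm beyond the key stand; origin under its centre. To be left alone.
- jar: Closed white jar, 60 mm wide, 80 mm high, about 120 mm nearer to the robot than the key stand; origin under its centre. To be left alone.
- media_bottle: Large clear glass bottle, 86 mm wide, 180 mm high, at the left side of the table. To be left alone.
- spray_bottle: White plastic bottle, 68 mm wide, 170 mm high, at the right side of the table. To be left alone.
Not all that is in view belongs to the job. What is shaped like the key but blue is not meant. What is shaped like the stand but green is not meant.

How it is judged:
On the way, in this order (a step that is already met when the one before it is completed fails the run):
1. key seated in the collar, collar turned anticlockwise by an eighth of a turn, carousel not moved (horizontal distance between key and collar_top below 0.006 m and z of key in the frame of collar_top below 0.006 m and angle between key's own z axis and vertical below 0.12 rad and distance of collar_hole from where it was at the start of the episode above 0.015 m and distance of bottle_mouth from where it was at the start of the episode below 0.012 m), for 0.1 s.
2. key seated in the collar, tall bottle's mouth brought to rest under the needle (horizontal distance between key and collar_top below 0.006 m and z of key in the frame of collar_top below 0.006 m and angle between key's own z axis and vertical below 0.12 rad and horizontal distance between bottle_mouth and needle below 0.009 m and velocity of joint carousel below 0.1 rad/s), for 0.2 s.
At the end, for the whole second after the job is handed in: The tall bottle's mouth is within 9 mm (horizontally) of the needle and the carousel is at rest; the key is released and at rest upright in its stand: centre within 12 mm of the stand's, bar no more than 6 mm above the block's top, tilt under 0.12 rad (horizontal distance between bottle_mouth and needle below 0.009 m and velocity of joint carousel between -0.05 and 0.05 rad/s and horizontal distance between key and stand below 0.012 m and z of key in the frame of stand below 0.046 m and angle between key's own z axis and vertical below 0.12 rad and linear speed of key below 0.02 m/s); the robot touches nothing.
It fails at once if the carousel or its bottles are touched by the robot (over 1 N) (contact force between any of the fingers, the arm and carousel above 1 N).
It fails at once if the carousel or its bottles are pushed with the key (over 1 N) (contact force between key and carousel above 1 N).
It fails at once if a bystander is shifted by more than 30 mm or tipped (distance of any of beaker, jar, media_bottle, spray_bottle from where it was at the start of the episode above 0.03 m or angle between any of beaker, jar, media_bottle, spray_bottle's own z axis and vertical above 0.35 rad).
It also fails if it takes over 64 s, if anything falls off the work surface, if the arm or the gripper's body presses on something with over 40 N, if the wrist force passes 120 N, or if a joint passes its speed limit or range.

## Working session

There is one attempt and no reset: what is moved stays moved. The work goes in short steps, Python scripts to look and compute and a shell command to move; the robot and the scene stay as the last step left them, time stands still between calls to the robot, and variables do not carry over. Pictures are saved under pics/ and viewed, and the job is handed in when it is done.

```bash
ls; mkdir -p pics; python3 - <<'E'
from bench import status, capture, camera_params, robot
import cv2,numpy as np
print(status.sense()); print([ (a,getattr(robot,a)) for a in dir(robot) if a[0]!='_'])
for n in("scene","side"):
    p,d=capture(n); cv2.imwrite(f"pics/{n}0.png",p); np.savez(f"{n}0.npz",p=p,d=d)
    print(n,camera_params(n), d.min(),d.max())
print(camera_params("wrist"))
E
```

```text
pics
{'t': 0.0, 'joints': array([-1.26427996e+00,  2.91269954e-01, -1.54104217e-01,  1.12670403e+00,
       -3.87201572e-06,  1.43146822e+00]), 'joint_velocities': array([ 9.03887364e-04, -3.68258638e-05,  2.25295936e-04,  3.16792692e-03,
       -6.20619773e-04, -2.26119496e-04]), 'joint_efforts': array([ 1.40050972e-03, -5.37142074e+01,  3.31370473e+01,  1.56784477e-02,
       -8.64853746e-05, -4.30005812e-06]), 'ee_pos': array([ 0.22624902, -0.47327266,  0.23074592]), 'tool_rot': array([[-9.02246866e-01, -3.90482605e-04,  4.31219713e-01],
       [-4.31219854e-01,  1.22095631e-03, -9.02246057e-01],
       [-1.74189037e-04, -9.99999178e-01, -1.26998785e-03]]), 'force': array([-0.5983085 ,  0.09385131, -0.33599064]), 'moment': array([0.02087104, 0.02675348, 0.02325728]), 'finger_gap': 0.08547616564531305}
[('MotionError', <class 'bench.MotionError'>), ('grip_depth', 0.0187)]
scene {'fx': 481.51878261866045, 'fy': 481.51878261866045, 'cx': 325.90410635551274, 'cy': 196.36425815626683, 'world_to_cam': array([[-0.80543263,  0.59260755, -0.00972496,  0.42945628],
       [-0.46903623, -0.6
[... 309 characters left out ...]
085862, -0.33878367, -0.00326715, -0.49056482],
       [ 0.2204186 ,  0.60475878,  0.76529894, -0.19170979],
       [-0.25729495, -0.72075825,  0.64366673, -1.88266686],
       [ 0.        ,  0.        ,  0.        ,  1.        ]])} 0.0 3.999984
{'fx': 330.66553940942083, 'fy': 330.66553940942083, 'cx': 320.13893929549704, 'cy': 195.0198011050637, 'mount': array([[ 1.43859045e-03, -9.61403682e-01, -2.75137949e-01,
        -6.85331742e-02],
       [-4.60073985e-04,  2.75137568e-01, -9.61404757e-01,
        -1.43498141e-01],
       [ 9.99998859e-01,  1.50965151e-03, -4.65065459e-05,
         3.37789584e-04],
       [ 0.00000000e+00,  0.00000000e+00,  0.00000000e+00,
         1.00000000e+00]])}
```

View pics/scene0.png

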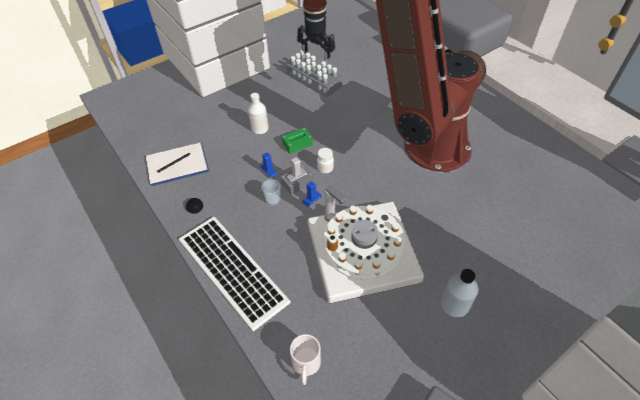

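View pics/side0.png

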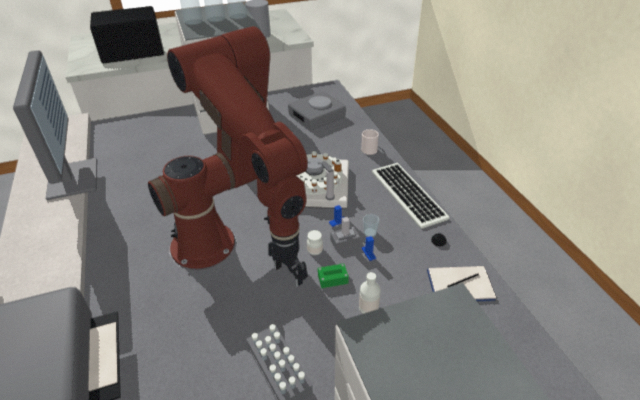

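The scene view shows the sampler near (365,245), the grey stand with the key at (295,175), blue decoys at (268,163) and (312,193), the green stand at (297,140), the jar at (325,160) and the beaker at (271,191). I'll measure from enlarged crops and depth.

```bash
cat > h.py <<'E'
import numpy as np,cv2
from bench import status,capture,camera_params
def topt(cp,u,v,d,pose=None):
    u=np.asarray(u,float);v=np.asarray(v,float);d=np.asarray(d,float)
    c=np.stack([(u-cp['cx'])/cp['fx']*d,-(v-cp['cy'])/cp['fy']*d,-d],-1)
    M=C2W(cp,pose)
    return c@M[:3,:3].T+M[:3,3]
def C2W(cp,pose=None):
    if 'world_to_cam' in cp: return np.linalg.inv(cp['world_to_cam'])
    T=np.eye(4);T[:3,:3]=pose[1];T[:3,3]=pose[0]
    return T@cp['mount']
def ray(cp,u,v,z,pose=None):
    M=C2W(cp,pose)
    u=np.asarray(u,float);v=np.asarray(v,float)
    c=np.stack([(u-cp['cx'])/cp['fx'],-(v-cp['cy'])/cp['fy'],-np.ones_like(u)],-1)@M[:3,:3].T
    return M[:3,3]+c*((z-M[2,3])/c[...,2])[...,None]
def proj(cp,P,pose=None):
    M=np.linalg.inv(C2W(cp,pose)); c=np.asarray(P)@M[:3,:3].T+M[:3,3]
    return np.stack([cp['cx']+cp['fx']*c[...,0]/-c[...,2],cp['cy']-cp['fy']*c[...,1]/-c[...,2]],-1)
def cloud(cp,d,pose=None):
    v,u=np.mgrid[0:400,0:640]; return topt(cp,u,v,d,pose)
E
python3 - <<'E'
from h import *
for n,(x0,y0,w,h) in dict(scene=(240,120,190,190),side=(280,130,140,140)).items():
    z=np.load(n+'0.npz');p=z['p'];d=z['d'];cp=camera_params(n)
    s=600//h
    cv2.imwrite(f"pics/{n}0c.png",cv2.resize(p[y0:y0+h,x0:x0+w],None,fx=s,fy=s,interpolation=cv2.INTER_CUBIC))
    X=cloud(cp,d);ok=d>0
    g=p[200:390,100:500]
    def st(name,m):
        k,l,s2,c=cv2.connectedComponentsWithStats(m.astype(np.uint8))
        for i in range(1,k):
            if s2[i,4]>25:
                q=X[(l==i)&ok]; print(n,name,s2[i],'mean',q.mean(0).round(3),'max z',np.percentile(q[:,2],97).round(3))
    hsv=cv2.cvtColor(p,cv2.COLOR_BGR2HSV)
    work=(X[...,0]>0.1)&(X[...,0]<.85)&(abs(X[...,1])<.8)&(X[...,2]>.01)&(X[...,2]<.25)
    st('blue',work&(hsv[...,0]>105)&(hsv[...,0]<130)&(hsv[...,1]>150))
    st('green',work&(hsv[...,0]>45)&(hsv[...,0]<80)&(hsv[...,1]>120))
    st('orange',work&(hsv[...,0]<20)&(hsv[...,1]>120)&(hsv[...,2]>60))
    st('tall',work&(X[...,2]<.2)&(hsv[...,1]<100))
E
```

```text
scene blue [261 153  16  24 195] mean [ 0.595 -0.268  0.052] max z 0.098
scene blue [303 182  18  24 226] mean [ 0.546 -0.067  0.051] max z 0.098
scene green [282 129  30  24 434] mean [ 0.428 -0.33   0.032] max z 0.043
scene orange [411 143  15   5  33] mean [0.237 0.096 0.232] max z 0.249
scene orange [406 145  27  24 114] mean [0.111 0.003 0.014] max z 0.025
scene orange [328 241  10  10  74] mean [0.636 0.175 0.112] max z 0.129
scene tall [195  45  74  52 961] mean [ 0.45  -0.797  0.092] max z 0.191
scene tall [ 286   50   52   45 1111] mean [ 0.157 -0.606  0.058] max z 0.091
scene tall [248  93  20  41 563] mean [ 0.504 -0.482  0.09 ] max z 0.169
scene tall [167 143  41  33 774] mean [ 0.799 -0.505  0.016] max z 0.023
scene tall [317 148  16  24 331] mean [ 0.418 -0.164  0.057] max z 0.082
scene tall [280 157  34  36 646] mean [ 0.541 -0.164  0.05 ] max z 0.12
scene tall [261 179  19  25 374] mean [ 0.648 -0.164  0.048] max z 0.075
scene tall [ 307  186  117  117 8312] mean [0.557 0.219 0.076] max z 0.14
scene tall [219 223  71  84 565] mean [0.839 0.084 0.016] max z 0.023
scene
[... 732 characters left out ...]
0  21  33 302] mean [0.149 0.788 0.082] max z 0.179
side tall [362 133   7  20  89] mean [0.841 0.359 0.055] max z 0.094
side tall [ 297  151   52   57 2083] mean [0.555 0.112 0.082] max z 0.188
side tall [372 168  51  59 328] mean [0.837 0.022 0.017] max z 0.025
side tall [363 214  16  23 291] mean [ 0.642 -0.171  0.05 ] max z 0.078
side tall [330 216  30  33 542] mean [ 0.526 -0.188  0.049] max z 0.121
side tall [307 230  16  24 318] mean [ 0.401 -0.192  0.056] max z 0.085
side tall [427 267  38  24 567] mean [ 0.792 -0.485  0.017] max z 0.026
side tall [359 272  22  41 654] mean [ 0.481 -0.52   0.099] max z 0.171
side tall [ 257  324   56   76 2301] mean [ 0.148 -0.65   0.063] max z 0.093
```

```bash
python3 - <<'E'
E
ls pics
```

```text
scene0.png
scene0c.png
side0.png
side0c.png
```

View pics/scene0c.png

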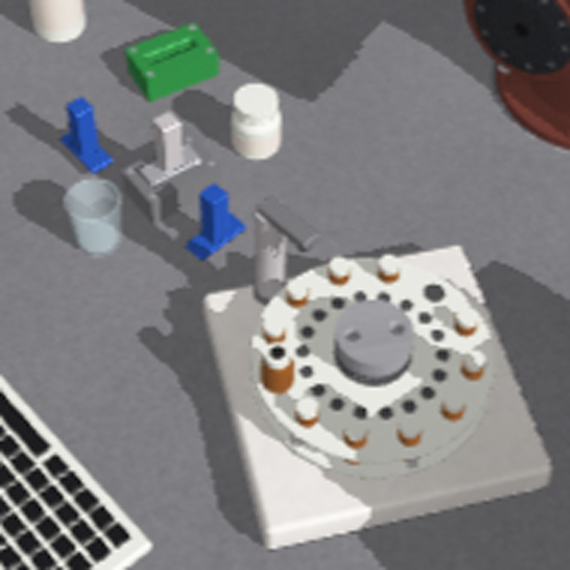

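View pics/side0c.png

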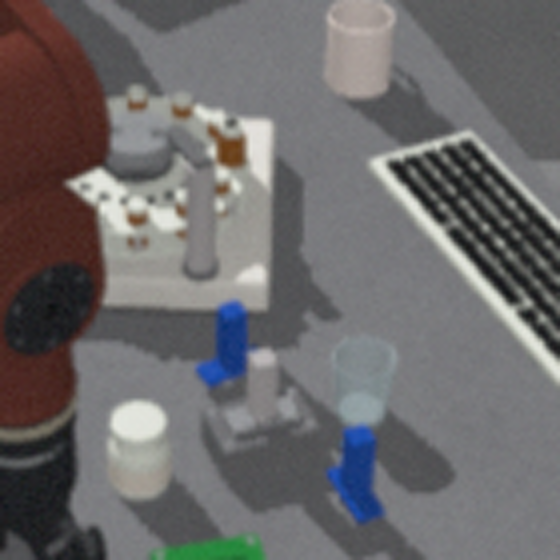

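```bash
python3 - <<'E'
from h import *
for n in("scene","side"):
    z=np.load(n+'0.npz');p=z['p'];d=z['d'];cp=camera_params(n)
    X=cloud(cp,d);ok=d>0
    def q(name,x,y,r,z0,z1):
        m=ok&(np.hypot(X[...,0]-x,X[...,1]-y)<r)&(X[...,2]>z0)&(X[...,2]<z1)
        P=X[m]; 
        if len(P)==0: print(n,name,'none');return
        print(n,name,len(P),'mean',P.mean(0).round(4),'min',P.min(0).round(3),'max',P.max(0).round(3))
        return P
    q('keytop',.535,-.175,.05,.112,.13)
    P=q('standtop',.535,-.175,.09,.034,.052)
    if P is not None: print(cv2.minAreaRect((P[:,:2]*1000).astype(np.float32)))
    q('jar',.41,-.175,.05,.075,.09); q('beaker',.645,-.17,.05,.07,.085)
    P=q('collar',.56,.2,.1,.125,.137)
    if P is not None: print(cv2.minEnclosingCircle((P[:,:2]*1000).astype(np.float32)))
    P=q('arm',.56,.2,.2,.18,.21)
    if P is not None: print(cv2.minAreaRect((P[:,:2]*1000).astype(np.float32)))
    q('bottle',.63,.16,.04,.133,.15)
E
```

```text
scene keytop 49 mean [ 0.5367 -0.1739  0.1189] min [ 0.523 -0.189  0.112] max [ 0.549 -0.162  0.126]
scene standtop 336 mean [ 0.5417 -0.1687  0.0411] min [ 0.484 -0.211  0.034] max [ 0.625 -0.139  0.052]
((554.1194458007812, -175.73974609375), (71.1187515258789, 140.7139892578125), 87.8790283203125)
scene jar 119 mean [ 0.4111 -0.1733  0.0789] min [ 0.386 -0.2    0.075] max [ 0.437 -0.145  0.085]
scene beaker 60 mean [ 0.6494 -0.1632  0.0731] min [ 0.618 -0.197  0.07 ] max [ 0.681 -0.131  0.079]
scene collar 476 mean [0.54   0.1961 0.1301] min [0.494 0.156 0.125] max [0.644 0.239 0.137]
((570.9694213867188, 188.68710327148438), 77.48625946044922)
scene arm 181 mean [0.5524 0.0727 0.195 ] min [0.535 0.029 0.181] max [0.569 0.11  0.203]
((552.3416137695312, 69.35277557373047), (27.78384780883789, 80.09605407714844), 7.420200347900391)
scene bottle 59 mean [0.6325 0.1652 0.1392] min [0.619 0.15  0.133] max [0.645 0.18  0.148]
side keytop 41 mean [ 0.5289 -0.182   0.1196] min [ 0.516 -0.195  0.112] max [ 0.541 -0.166  0.127]
side standtop 302 mean [ 0.5311 -0.1807  0.042 ] min [ 0.478 -0.217  0.034] max [ 0.624 -0.085  0.052]
((534.1073608398438, -174.1756134033203), (134.10147094726562, 137.67498779296875), 38.987789154052734)
side jar 113 mean [ 0.4051 -0.1809  0.0804] min [ 0.38  -0.209  0.075] max [ 0.431 -0.153  0.09 ]
side beaker 49 mean [ 0.6419 -0.17    0.0739] min [ 0.612 -0.201  0.07 ] max [ 0.673 -0.135  0.082]
side collar 154 mean [0.5437 0.1852 0.1304] min [0.496 0.138 0.125] max [0.636 0.236 0.137]
((568.82666015625, 180.13772583007812), 73.37503814697266)
side arm 96 mean [0.5435 0.0576 0.1943] min [0.529 0.022 0.181] max [0.564 0.108 0.207]
((546.7139892578125, 65.15866088867188), (31.833768844604492, 86.68824768066406), 3.6382718086242676)
side bottle 21 mean [0.6251 0.1566 0.1393] min [0.614 0.145 0.133] max [0.638 0.177 0.146]
```

```bash
python3 -m pendant '0.085 -0.02 -0.01 -0.01 0 -0.13 0;0.085 -0.04 -0.02 -0.02 0 -0.28 0;0.085 -0.06 -0.029 -0.03 0 -0.43 0;0.085 -0.08 -0.029 -0.04 0 -0.58 0;0.085 -0.1 -0.029 -0.05 0 -0.73 0;0.085 -0.12 -0.029 -0.06 0 -0.88 0;0.085 -0.14 -0.029 -0.07 0 -1.03 0;0.085 -0.16 -0.029 -0.08 0 -1.18 0;0.085 -0.18 -0.029 -0.09 0 -1.33 0;0.085 -0.2 -0.029 -0.1 0 -1.48 0;0.085 -0.22 -0.029 -0.11 0 -1.63 0;0.085 -0.24 -0.029 -0.12 0 -1.78 0;0.085 -0.26 -0.029 -0.13 0 -1.93 0;0.085 -0.28 -0.029 -0.14 0 -2.08 0;0.085 -0.3 -0.029 -0.15 0 -2.23 0;0.085 -0.33 -0.029 -0.16 0 -2.38 0;0.085 -0.348 -0.029 -0.162 0 -2.53 0;0.085 -0.348 -0.029 -0.162 0 -2.66 0;0.085 -0.348 -0.029 -0.162 0 -2.696 0;0.085 -0.348 -0.029 -0.162 0 -2.696 0'
python3 - <<'E'
from h import *
s=status.sense(); print(s['t'],s['joints'].round(3),s['ee_pos'],s['tool_rot'].round(4))
p,d=capture("wrist"); cv2.imwrite("pics/w1.png",p); np.savez("w1.npz",p=p,d=d,e=s['ee_pos'],R=s['tool_rot'])
E
```

```text
t: 2.1
ee_pos: [0.4704, -0.1772, 0.26]
tool_rot: [[1.0, -0.001, -0.001], [0.001, 0.0, 1.0], [-0.001, -1.0, 0.0]]
force: [0.2, 0.6, 0.3]
finger_gap: 0.0851
2.1 [-0.506  0.234 -0.154  1.184 -0.    -0.507] [ 0.47041994 -0.17719796  0.25996024] [[ 1.e+00 -7.e-04 -1.e-03]
 [ 1.e-03  3.e-04  1.e+00]
 [-7.e-04 -1.e+00  3.e-04]]
```

View pics/w1.png

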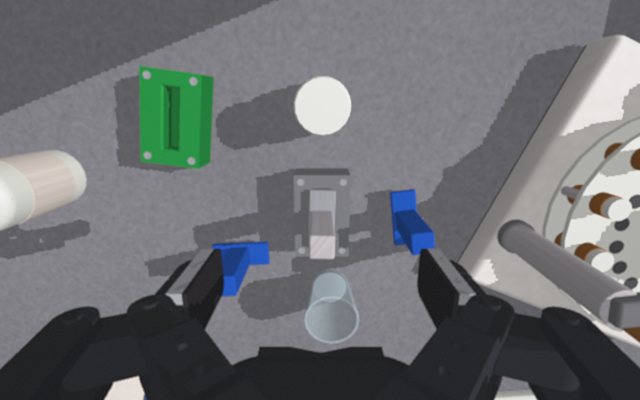

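The wrist view shows the key in its stand, handle top near (322,247), the stand's corner screws near (300,183), (343,182), (302,251) and (343,251), and blue decoys to either side. Zooming in.

```bash
python3 - <<'E'
from h import *
z=np.load('w1.npz');p=z['p'];d=z['d'];pose=(z['e'],z['R']);cp=camera_params('wrist')
x0,y0,w,h=280,160,90,110
cv2.imwrite("pics/w1c.png",cv2.resize(p[y0:y0+h,x0:x0+w],None,fx=5,fy=5,interpolation=cv2.INTER_CUBIC))
X=cloud(cp,d,pose);ok=d>0
near=ok&(abs(X[...,0]-.535)<.08)&(abs(X[...,1]+.178)<.06)
for a,b,nm in((.112,.13,'top'),(.044,.054,'bar'),(.034,.044,'stand')):
    P=X[near&(X[...,2]>a)&(X[...,2]<b)]
    print(nm,len(P),P.mean(0).round(4),P.min(0).round(4),P.max(0).round(4),cv2.minAreaRect((P[:,:2]*1000).astype(np.float32)))
E
```

```text
top 696 [ 0.5285 -0.1765  0.1221] [ 0.5181 -0.1887  0.1121] [ 0.5428 -0.1644  0.125 ] ((530.357177734375, -176.5890350341797), (23.788259506225586, 24.747875213623047), 86.8554458618164)
bar 698 [ 0.5147 -0.1763  0.0489] [ 0.4838 -0.193   0.0441] [ 0.615  -0.1528  0.0539] ((548.5631713867188, -175.62643432617188), (39.46905517578125, 131.59239196777344), 87.24732208251953)
stand 2790 [ 0.5214 -0.1761  0.041 ] [ 0.4796 -0.2083  0.034 ] [ 0.615  -0.1442  0.044 ] ((547.2863159179688, -176.21945190429688), (64.07572937011719, 135.2747344970703), 89.85555267333984)
```

View pics/w1c.png

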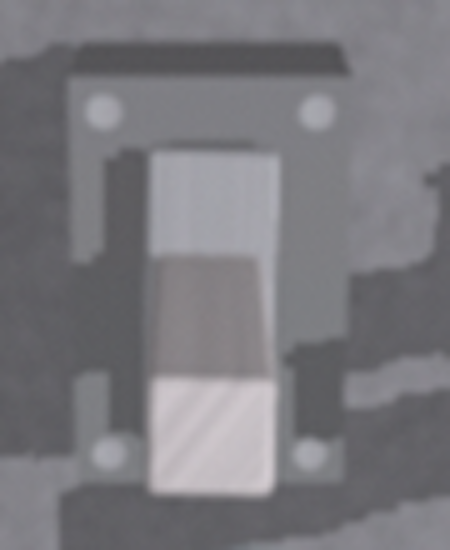

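```bash
python3 - <<'E'
from h import *
z=np.load('w1.npz');pose=(z['e'],z['R']);cp=camera_params('wrist')
f=lambda L,zz: ray(cp,(np.array(L)[:,0]+.5)/5-.5+280,(np.array(L)[:,1]+.5)/5-.5+160,zz,pose)
sc=f([(103,111),(317,111),(109,453),(310,454)],.041); print('screws',sc.round(4).tolist(),sc.mean(0).round(4))
print('yaw',[np.arctan2(*(b-a)[1::-1]).round(3) for a,b in((sc[0],sc[2]),(sc[1],sc[3]))], [np.arctan2(*((b-a)[1::-1]*[-1,1]*[1,1])).round(3) for a,b in((sc[0],sc[1]),(sc[2],sc[3]))])
ht=f([(150,380),(273,378),(273,494),(150,494)],.122); print('handle',ht.round(4).tolist(),ht.mean(0).round(4))
b=f([(150,152),(280,152)],.048);print('bar near edge',b.round(4).tolist(),b.mean(0))
E
```

```text
screws [[0.4878, -0.2007, 0.041], [0.4878, -0.1525, 0.041], [0.572, -0.2007, 0.041], [0.5722, -0.1526, 0.041]] [ 0.5299 -0.1766  0.041 ]
yaw [np.float64(0.0), np.float64(-0.001)] [np.float64(-1.57), np.float64(-1.565)]
handle [[0.5188, -0.1879, 0.122], [0.5185, -0.1653, 0.122], [0.5419, -0.1651, 0.122], [0.5419, -0.1881, 0.122]] [ 0.5303 -0.1766  0.122 ]
bar near edge [[0.4954, -0.19, 0.048], [0.4955, -0.161, 0.048]] [ 0.4954516  -0.17550197  0.048     ]
```

```bash
python3 -m pendant '0.085 0.03 0.02 0 0 0 0;0.085 0.06 0.05 0.001 0 0 0;0.085 0.06 0.09 0.001 0 0 0;0.085 0.06 0.13 0.001 0 0 0;0.085 0.06 0.16 0.001 0 0 0;0.085 0.06 0.18 0.001 0 0 0;0.085 0.06 0.18 0.001 0 0 0;0.03 0.06 0.18 0.001 0 0 0;0.015 0.06 0.18 0.001 0 0 0;0.015 0.06 0.18 0.001 0 0 0;0.015 0.06 0.18 0.001 0 0 0;0.015 0.06 0.18 0.001 0 0 0;0.015 0.06 0.18 0.001 0 0 0;0.015 0.06 0.18 0.001 0 0 0' 60
python3 - <<'E'
from h import *
s=status.sense(); print(s['t'],s['joints'].round(3),s['ee_pos'],s['tool_rot'].round(4),s['force'],s['finger_gap'])
E
```

```text
t: 3.55
ee_pos: [0.5311, -0.1767, 0.0812]
tool_rot: [[1.0, 0.001, -0.0], [0.0, -0.001, 1.0], [0.001, -1.0, -0.001]]
force: [-1.3, 0.7, 6.3]
finger_gap: 0.0235
3.55 [-0.452  0.481 -0.289  0.8   -0.    -0.452] [ 0.53106508 -0.17673542  0.08121001] [[ 1.0e+00  1.4e-03 -2.0e-04]
 [ 2.0e-04 -7.0e-04  1.0e+00]
 [ 1.4e-03 -1.0e+00 -7.0e-04]] [-1.28793229  0.66916359  6.32421927] 0.0235224530500328
```

```bash
python3 -m pendant '0.015 0 -0.01 0 0 0 0;0.015 0 -0.03 0 0 0 0;0.015 0 -0.06 0 0 0 0;0.015 0 -0.1 0 0 0 0;0.015 0 -0.14 0 0 0 0;0.015 0 -0.18 0 0 0 0;0.015 0 -0.2 0.02 0 0 0;0.015 0 -0.2 0.05 0 0 0;0.015 0.01 -0.2 0.09 0 0 0;0.015 0.02 -0.2 0.13 0 0 0;0.015 0.03 -0.2 0.17 0 0 0;0.015 0.04 -0.2 0.21 0 0 0;0.015 0.05 -0.2 0.25 0 0 0;0.015 0.05 -0.2 0.29 0 0 0;0.015 0.05 -0.2 0.33 0 0 0;0.015 0.05 -0.2 0.355 0 0 0;0.015 0.05 -0.2 0.367 0 0 0;0.015 0.05 -0.2 0.367 0 0 0;0.015 0.05 -0.2 0.367 0 0 0'
python3 - <<'E'
from h import *
s=status.sense(); print(s['t'],s['joints'].round(3),s['ee_pos'],s['tool_rot'].round(4),s['force'],s['finger_gap'])
p,d=capture("wrist"); cv2.imwrite("pics/w2.png",p); np.savez("w2.npz",p=p,d=d,e=s['ee_pos'],R=s['tool_rot'])
E
```

```text
t: 5.45
ee_pos: [0.5804, 0.1897, 0.2804]
tool_rot: [[1.0, -0.0, 0.0], [-0.0, -0.001, 1.0], [-0.0, -1.0, -0.001]]
force: [-0.6, -0.6, -1.3]
finger_gap: 0.0236
5.45 [ 1.970e-01  4.420e-01  1.980e-01  1.327e+00 -1.000e-03  1.970e-01] [0.58038566 0.1896932  0.28040389] [[ 1.e+00 -2.e-04  0.e+00]
 [-0.e+00 -6.e-04  1.e+00]
 [-2.e-04 -1.e+00 -6.e-04]] [-0.56759063 -0.59021936 -1.32563195] 0.023610824245561896
```

View pics/w2.png

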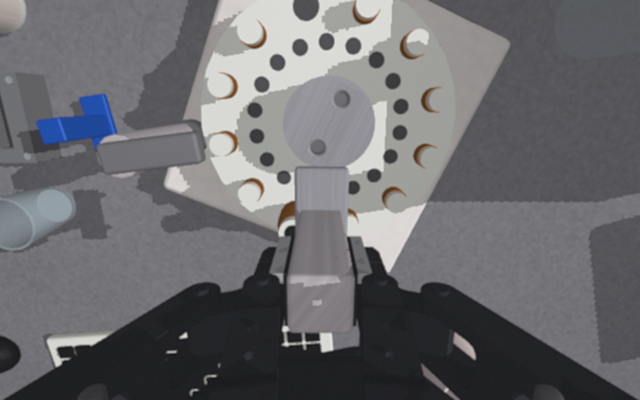

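The collar's holes are near (342,99) and (318,147), its disc is centred near (330,122), and the needle arm ends near (200,143). I'll measure precisely.

```bash
python3 - <<'E'
from h import *
z=np.load('w2.npz');p=z['p'];d=z['d'];pose=(z['e'],z['R']);cp=camera_params('wrist')
x0,y0,w,h=270,60,120,130
cv2.imwrite("pics/w2c.png",cv2.resize(p[y0:y0+h,x0:x0+w],None,fx=4.5,fy=4.5,interpolation=cv2.INTER_CUBIC))
x0,y0,w,h=90,100,140,90
cv2.imwrite("pics/w2n.png",cv2.resize(p[y0:y0+h,x0:x0+w],None,fx=5,fy=5,interpolation=cv2.INTER_CUBIC))
X=cloud(cp,d,pose);ok=d>0
m=ok&(abs(X[...,2]-.131)<.006)&(np.hypot(X[...,0]-.537,X[...,1]-.19)<.05)
P=X[m];print(len(P),P.mean(0),P.min(0),P.max(0))
cnt,_=cv2.findContours(m.astype(np.uint8),cv2.RETR_EXTERNAL,cv2.CHAIN_APPROX_NONE)
c=max(cnt,key=len)[:,0,:]
W=ray(cp,c[:,0],c[:,1],.131,pose)[:,:2]
# edge of circle: rows above key
k=c[:,1]<160
from scipy.optimize import least_squares
r=least_squares(lambda q:np.hypot(*(W[k]-q[:2]).T)-q[2],[.537,.19,.04],loss='soft_l1',f_scale=.001);print('circle',r.x)
g=cv2.cvtColor(p,cv2.COLOR_BGR2GRAY)
for (u,v) in((342,99),(318,147)):
    sub=g[v-12:v+13,u-12:u+13].astype(int); 
    med=np.median(sub); mm=(sub<med-12).astype(np.uint8)
    n,l,s,ce=cv2.connectedComponentsWithStats(mm); i=l[12,12]; print(med,s[i],ce[i]+[u-12,v-12],ray(cp,*(ce[i]+[u-12,v-12]),.131,pose))
E
```

```text
6400 [0.52802959 0.19610994 0.13197532] [0.49002845 0.15620159 0.12508068] [0.56640498 0.23606785 0.13486394]
circle [0.52953772 0.19614665 0.03962973]
142.0 [  4   3  17  18 245] [342.06122449  98.59183673] [0.50817636 0.20727326 0.131     ]
142.0 [  4   4  17  17 219] [317.99086758 147.07305936] [0.54932247 0.18667161 0.131     ]
```

View pics/w2c.png

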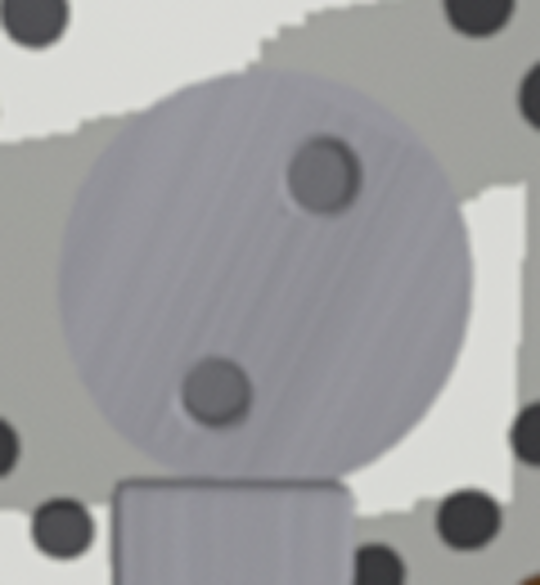

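View pics/w2n.png

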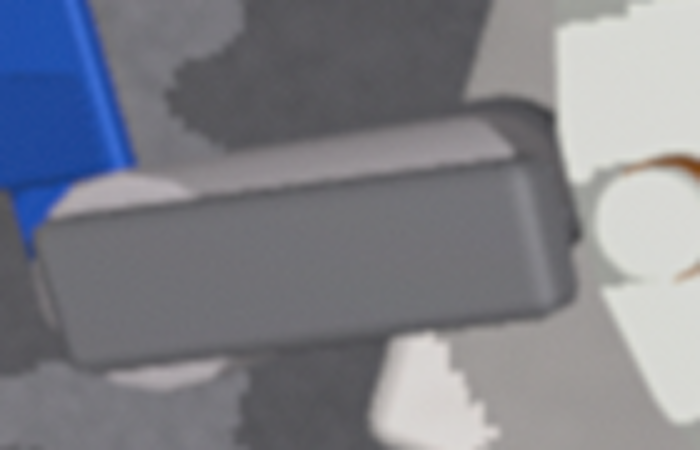

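```bash
python3 -m pendant '0.015 -0.01 0 0.002 0 0.08 0;0.015 -0.02 0 0.004 0 0.16 0;0.015 -0.03 0 0.006 0 0.24 0;0.015 -0.04 0 0.0065 0 0.32 0;0.015 -0.05 0 0.0065 0 0.4 0;0.015 -0.0506 0 0.0065 0 0.464 0;0.015 -0.0506 0.02 0.0065 0 0.464 0;0.015 -0.0506 0.05 0.0065 0 0.464 0;0.015 -0.0506 0.075 0.0065 0 0.464 0;0.015 -0.0506 0.085 0.0065 0 0.464 0;0.015 -0.0506 0.085 0.0065 0 0.464 0;0.015 -0.0506 0.085 0.0065 0 0.464 0'
python3 - <<'E'
from h import *
s=status.sense(); print(s['t'],s['joints'].round(3),s['ee_pos'],s['tool_rot'].round(4),s['force'],s['finger_gap'])
p,d=capture("wrist"); cv2.imwrite("pics/w3.png",p); np.savez("w3.npz",p=p,d=d,e=s['ee_pos'],R=s['tool_rot'])
p,d=capture("scene"); cv2.imwrite("pics/s3.png",cv2.resize(p[170:310,290:440],None,fx=4,fy=4,interpolation=cv2.INTER_CUBIC)); np.savez("s3.npz",p=p,d=d)
E
```

```text
t: 6.7
ee_pos: [0.5305, 0.1966, 0.1964]
tool_rot: [[0.894, 0.001, 0.448], [-0.448, 0.0, 0.894], [0.001, -1.0, 0.001]]
force: [0.8, -0.1, -2.9]
finger_gap: 0.0235
6.7 [ 0.226  0.388 -0.106  1.076 -0.     0.69 ] [0.53050066 0.19660915 0.19640043] [[ 8.940e-01  1.200e-03  4.481e-01]
 [-4.481e-01  2.000e-04  8.940e-01]
 [ 1.000e-03 -1.000e+00  7.000e-04]] [ 0.82537317 -0.11396258 -2.91393329] 0.02346952508029212
```

View pics/w3.png

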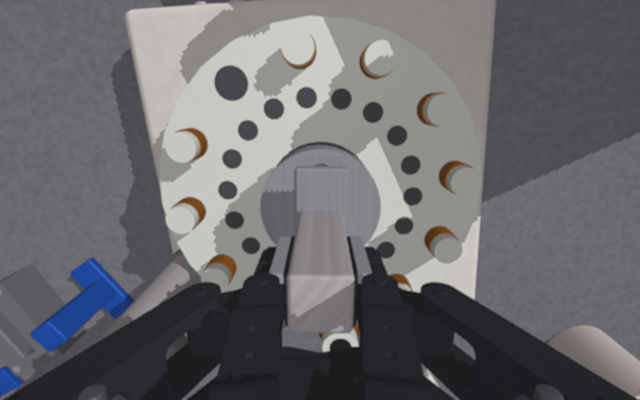

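View pics/s3.png

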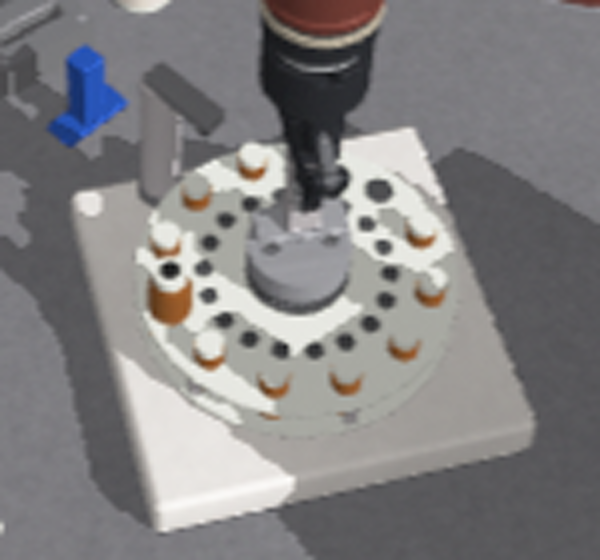

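```bash
python3 -m pendant '0.015 0 0.003 0 0 0 0;0.015 0 0.006 0 0 0 0;0.015 0 0.007 0 0 0 0;0.015 0 0.007 0 0 0 0;0.015 0 0.007 0 0 0 0'
python3 - <<'E'
from h import *
s=status.sense(); print(s['t'],s['ee_pos'],s['force'],s['moment'],s['finger_gap'])
E
```

```text
t: 7.3
ee_pos: [0.5298, 0.1971, 0.1883]
tool_rot: [[0.894, -0.0, 0.447], [-0.447, -0.0, 0.894], [-0.0, -1.0, -0.0]]
force: [-0.6, -0.3, -1.0]
finger_gap: 0.0234
7.3 [0.52983823 0.19707565 0.18831822] [-0.59095987 -0.26700074 -0.95555302] [-0.02023133 -0.02217454 -0.03823861] 0.023387507042625565
```

```bash
python3 -m pendant '0.015 0 0.003 -0.0005 0 0 0;0.015 0 0.006 -0.0005 0 0 0;0.015 0 0.008 -0.0005 0 0 0;0.015 0 0.008 -0.0005 0 0 0'
python3 - <<'E'
from h import *
s=status.sense(); print(s['t'],s['ee_pos'],s['force'],s['moment'],s['finger_gap'])
E
```

```text
t: 7.7
ee_pos: [0.5294, 0.1965, 0.1799]
tool_rot: [[0.894, -0.001, 0.447], [-0.447, -0.0, 0.894], [-0.001, -1.0, -0.0]]
force: [-0.3, 0.3, -1.8]
finger_gap: 0.0236
7.7 [0.52938332 0.1965115  0.17986289] [-0.30136227  0.26242807 -1.76058911] [ 0.03208083  0.04890675 -0.07145556] 0.023613150222100723
```

```bash
python3 -m pendant '0.015 0 0.003 0 0 0 0;0.015 0 0.006 0 0 0 0;0.015 0 0.008 0 0 0 0;0.015 0 0.0085 0 0 0 0;0.015 0 0.0085 0 0 0 0'
python3 - <<'E'
from h import *
s=status.sense(); print(s['t'],s['ee_pos'],s['force'],s['moment'],s['finger_gap'])
p,d=capture("scene"); cv2.imwrite("pics/s4.png",cv2.resize(p[170:310,290:440],None,fx=4,fy=4,interpolation=cv2.INTER_CUBIC)); np.savez("s4.npz",p=p,d=d)
E
```

```text
t: 8.2
ee_pos: [0.5296, 0.1966, 0.1722]
tool_rot: [[0.894, 0.0, 0.447], [-0.447, 0.0, 0.894], [0.0, -1.0, 0.0]]
force: [-2.5, -0.6, 3.8]
finger_gap: 0.0235
8.2 [0.52964443 0.1966444  0.17222961] [-2.49749664 -0.55299761  3.82106567] [-0.17826886  0.41397935 -0.04271145] 0.023509944544218564
```

View pics/s4.png

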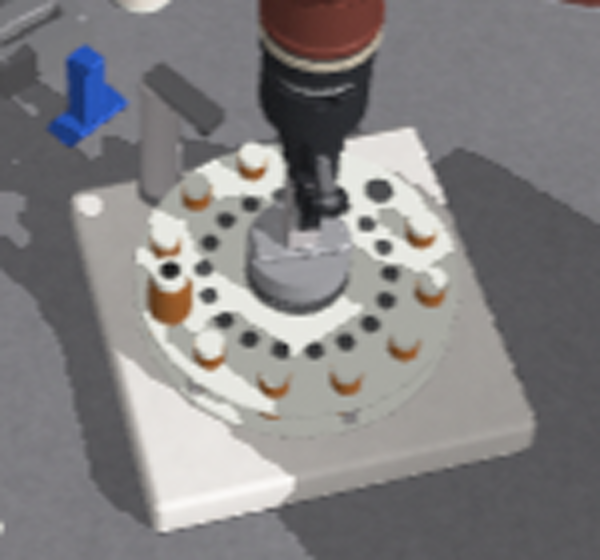

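```bash
python3 -m pendant '0.015 0 0 0 0 -0.04 0;0.015 0 0 0 0 -0.12 0;0.015 0 0 0 0 -0.2 0;0.015 0 0 0 0 -0.28 0;0.015 0 0 0 0 -0.36 0;0.015 0 0 0 0 -0.44 0;0.015 0 0 0 0 -0.52 0;0.015 0 0 0 0 -0.6 0;0.015 0 0 0 0 -0.68 0;0.015 0 0 0 0 -0.76 0;0.015 0 0 0 0 -0.84 0;0.015 0 0 0 0 -0.9 0;0.015 0 0 0 0 -0.9 0;0.015 0 0 0 0 -0.9 0;0.015 0 0 0 0 -0.9 0'
python3 - <<'E'
from h import *
s=status.sense(); print(s['t'],s['ee_pos'],s['joints'].round(3),s['force'],s['moment'],s['finger_gap'])
p,d=capture("wrist"); cv2.imwrite("pics/w5.png",p); np.savez("w5.npz",p=p,d=d,e=s['ee_pos'],R=s['tool_rot'])
p,d=capture("scene"); cv2.imwrite("pics/s5.png",cv2.resize(p[170:310,290:440],None,fx=4,fy=4,interpolation=cv2.INTER_CUBIC)); np.savez("s5.npz",p=p,d=d)
E
```

```text
t: 9.75
ee_pos: [0.5299, 0.1964, 0.1722]
tool_rot: [[0.907, 0.001, -0.421], [0.421, -0.0, 0.907], [0.001, -1.0, -0.001]]
force: [-1.2, -1.9, 5.1]
finger_gap: 0.0234
9.75 [0.52994084 0.19639526 0.17219124] [ 2.260e-01  4.040e-01 -1.470e-01  1.018e+00 -1.000e-03 -2.080e-01] [-1.23206903 -1.89344947  5.09321974] [-0.52108165  0.1188227   0.01330223] 0.023443995187797127
```

View pics/w5.png

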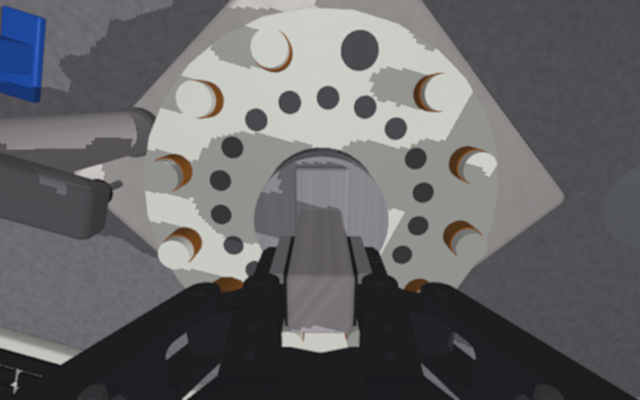

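View pics/s5.png

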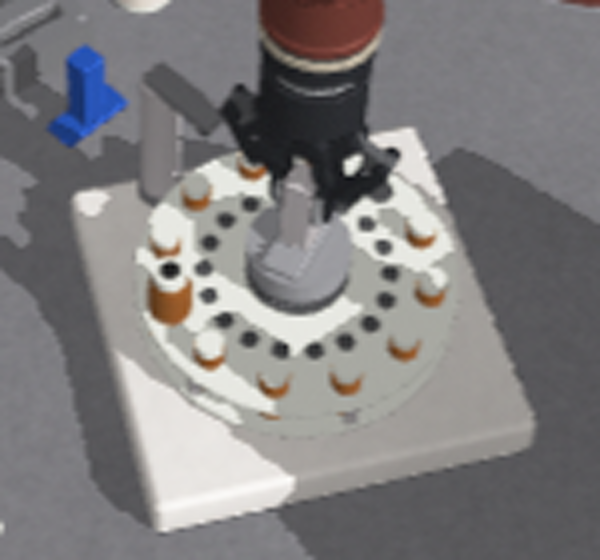

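The carousel looks unmoved after the anticlockwise turn (bottle mouth still at (170,270) in the scene crop), and the key is flat on the collar. Next I'll measure the needle and bottle directions.

```bash
python3 - <<'E'
from h import *
cp=camera_params('wrist');A=np.array([.5291,.1966])
def ang(P): 
    v=np.asarray(P)[:2]-A; return np.hypot(*v).round(4),np.arctan2(v[1],v[0]).round(4)
def W(f,u,v,z):
    q=np.load(f);return ray(cp,u,v,z,(q['e'],q['R']))
c=lambda x,y:((x+.5)/5-.5+90,(y+.5)/5-.5+100)
for n,(x,y) in dict(armL=(65,293),armR=(530,228)).items():
    P=W('w2.npz',*c(x,y),.199);print(n,P,ang(P))
P=W('w5.npz',119,184,.159);print('tip w5',P,ang(P))
P=W('w3.npz',340,344,.141);print('mouth w3',P,ang(P))
sc=camera_params('scene')
z=np.load('s5.npz')
# scene collar centre
X=cloud(sc,np.load('scene0.npz')['d'])
d0=np.load('scene0.npz')['d']
m=(d0>0)&(X[...,2]>.126)&(X[...,2]<.136)&(np.hypot(X[...,0]-.535,X[...,1]-.197)<.05)
k,l,s,ce=cv2.connectedComponentsWithStats(m.astype(np.uint8));i=1+np.argmax(s[1:,4]);print(s[i])
cn=max(cv2.findContours((l==i).astype(np.uint8),0,1)[0],key=len)[:,0]
print('scene collar',cv2.minEnclosingCircle((ray(sc,cn[:,0],cn[:,1],.131)[:,:2]*1000).astype(np.float32)))
P=ray(sc,(170.5)/4-.5+290,270.5/4-.5+170,.141);print('scene mouth',P,ang(P))
x0,y0,w,h=60,140,90,90
cv2.imwrite("pics/w5n.png",cv2.resize(np.load('w5.npz')['p'][y0:y0+h,x0:x0+w],None,fx=6,fy=6,interpolation=cv2.INTER_CUBIC))
E
```

```text
armL [0.5472305  0.03987949 0.199     ] (np.float64(0.1578), np.float64(-1.4556))
armR [0.53842145 0.10464578 0.199     ] (np.float64(0.0924), np.float64(-1.4698))
tip w5 [0.54250907 0.09337727 0.159     ] (np.float64(0.1041), np.float64(-1.4416))
mouth w3 [0.6236045  0.16518521 0.141     ] (np.float64(0.0996), np.float64(-0.3209))
[351 220  27  23 434]
scene collar ((535.2890014648438, 198.69024658203125), 41.538856506347656)
scene mouth [0.629984   0.16498537 0.141     ] (np.float64(0.1057), np.float64(-0.3037))
```

View pics/w5n.png

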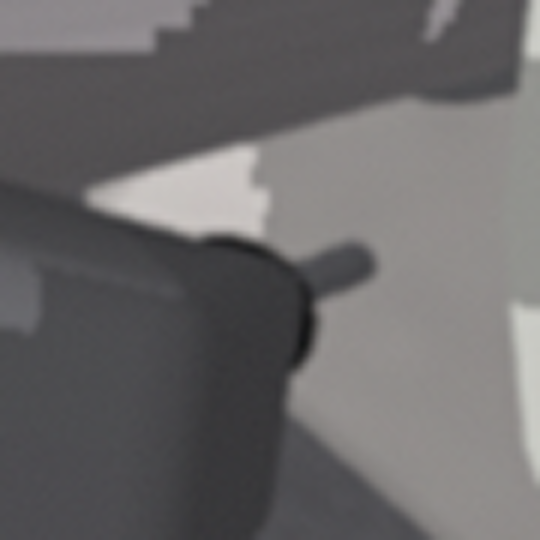

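```bash
python3 -m pendant '0.015 0 0 0 0 0.04 0;0.015 0 0 0 0 0.09 0;0.015 0 0 0 0 0.15 0;0.015 0 0 0 0 0.21 0;0.015 0 0 0 0 0.27 0;0.015 0 0 0 0 0.33 0;0.015 0 0 0 0 0.39 0;0.015 0 0 0 0 0.45 0;0.015 0 0 0 0 0.51 0;0.015 0 0 0 0 0.57 0;0.015 0 0 0 0 0.63 0;0.015 0 0 0 0 0.69 0;0.015 0 0 0 0 0.75 0;0.015 0 0 0 0 0.81 0;0.015 0 0 0 0 0.87 0;0.015 0 0 0 0 0.92 0;0.015 0 0 0 0 0.96 0;0.015 0 0 0 0 0.98 0;0.015 0 0 0 0 0.98 0;0.015 0 0 0 0 0.98 0'
python3 - <<'E'
from h import *
s=status.sense(); print(s['t'],s['ee_pos'],s['joints'].round(3),s['force'],s['moment'],s['finger_gap'])
p,d=capture("wrist"); cv2.imwrite("pics/w6.png",p); np.savez("w6.npz",p=p,d=d,e=s['ee_pos'],R=s['tool_rot'])
p,d=capture("scene"); cv2.imwrite("pics/s6.png",cv2.resize(p[170:310,290:440],None,fx=4,fy=4,interpolation=cv2.INTER_CUBIC)); np.savez("s6.npz",p=p,d=d)
E
```

```text
t: 11.85
ee_pos: [0.5301, 0.1966, 0.1722]
tool_rot: [[0.855, 0.001, 0.519], [-0.519, -0.0, 0.855], [0.001, -1.0, 0.0]]
force: [0.2, -1.6, 5.3]
finger_gap: 0.0235
11.85 [0.5300584  0.19655344 0.1722045 ] [ 0.226  0.404 -0.147  1.018 -0.     0.772] [ 0.16948948 -1.63391837  5.34275968] [-0.3933382   0.16593844  0.03301876] 0.023516487794673635
```

View pics/w6.png

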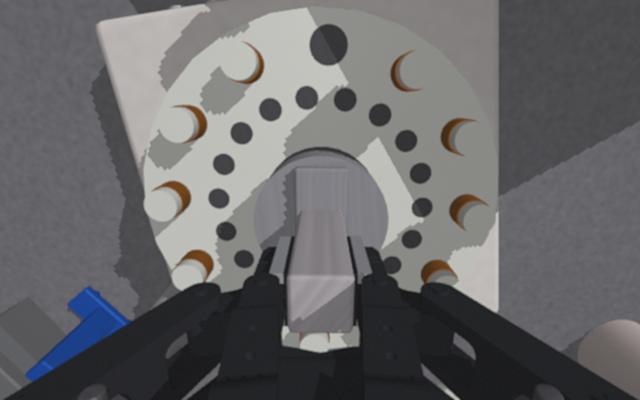

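View pics/s6.png

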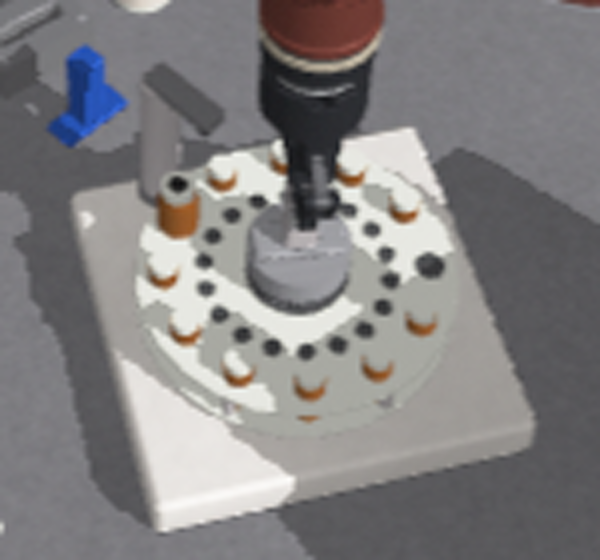

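```bash
python3 - <<'E'
from h import *
cp=camera_params('wrist');A=np.array([.5291,.1966])
sc=camera_params('scene')
def a(P,A=A): v=P[:2]-A; return np.hypot(*v).round(4),np.arctan2(v[1],v[0]).round(4)
for f,u,v in(('w3',231,83),('w5',360,50),('w6',328,45)):
    q=np.load(f+'.npz')
    g=cv2.cvtColor(q['p'],cv2.COLOR_BGR2GRAY)
    k,l,s,ce=cv2.connectedComponentsWithStats((g<95).astype(np.uint8)); i=l[v,u]
    P=ray(cp,*ce[i],.091,(q['e'],q['R']));print(f,s[i],ce[i],P.round(4),a(P))
for f,x,y in(('s5',170,270),('s6',178,183)):
    P=ray(sc,(x+.5)/4-.5+290,(y+.5)/4-.5+170,.141);print(f,P,a(P,np.array([.535,.1985])))
E
```

```text
w3 [215  66  32  34 846] [230.72931442  82.62174941] [0.4278 0.1754 0.091 ] (np.float64(0.1035), np.float64(-2.9351))
w5 [ 342   31   36   39 1125] [359.29511111  49.88      ] [0.429  0.1752 0.091 ] (np.float64(0.1024), np.float64(-2.9314))
w6 [ 310   24   38   41 1191] [328.41645676  44.19899244] [0.4434 0.2538 0.091 ] (np.float64(0.103), np.float64(2.5529))
s5 [0.629984   0.16498537 0.141     ] (np.float64(0.1007), np.float64(-0.3392))
s6 [0.57723525 0.10472834 0.141     ] (np.float64(0.1028), np.float64(-1.1476))
```

```bash
python3 -m pendant '0.015 0 0 0 0 0.03 0;0.015 0 0 0 0 0.07 0;0.015 0 0 0 0 0.12 0;0.015 0 0 0 0 0.17 0;0.015 0 0 0 0 0.22 0;0.015 0 0 0 0 0.26 0;0.015 0 0 0 0 0.29 0;0.015 0 0 0 0 0.3 0;0.015 0 0 0 0 0.3 0;0.015 0 0 0 0 0.3 0'
python3 - <<'E'
from h import *
s=status.sense(); print(s['t'],s['ee_pos'],s['joints'].round(3),s['force'],s['moment'],s['finger_gap'])
for c in("wrist","scene","side"):
    p,d=capture(c); np.savez(c+"7.npz",p=p,d=d,e=s['ee_pos'],R=s['tool_rot'])
    if c=='scene': p=cv2.resize(p[170:310,290:440],None,fx=4,fy=4,interpolation=cv2.INTER_CUBIC)
    if c=='side': p=cv2.resize(p[130:230,280:380],None,fx=6,fy=6,interpolation=cv2.INTER_CUBIC)
    cv2.imwrite(f"pics/{c}7.png",p)
cp=camera_params('wrist');A=np.array([.5291,.1966])
q=np.load('wrist7.npz');g=cv2.cvtColor(q['p'],cv2.COLOR_BGR2GRAY)
k,l,st,ce=cv2.connectedComponentsWithStats((g<95).astype(np.uint8))
for i in range(1,k):
    if 700<st[i,4]<1500:
        P=ray(cp,*ce[i],.091,(q['e'],q['R']));v=P[:2]-A;print(ce[i],np.hypot(*v),np.arctan2(v[1],v[0]))
q=np.load('w5.npz');P=ray(cp,120.4,183.2,.159,(q['e'],q['R']));v=P[:2]-A;print('tip',P,np.hypot(*v),np.arctan2(v[1],v[0]))
E
```

```text
t: 12.95
ee_pos: [0.53, 0.1966, 0.1722]
tool_rot: [[0.663, 0.001, 0.749], [-0.749, -0.0, 0.663], [0.001, -1.0, 0.001]]
force: [-0.2, -1.2, 4.9]
finger_gap: 0.0235
12.95 [0.52997217 0.19657118 0.17220389] [ 0.226  0.404 -0.147  1.018 -0.     1.072] [-0.16108154 -1.17676426  4.91627181] [-0.36819263  0.24335825  0.04605408] 0.023470000332279237
[327.87287449  44.40404858] 0.10279923063023193 2.254588315442965
tip [0.54338729 0.09362667 0.159     ] 0.10395976760151897 -1.4329290692560135
```

View pics/wrist7.png

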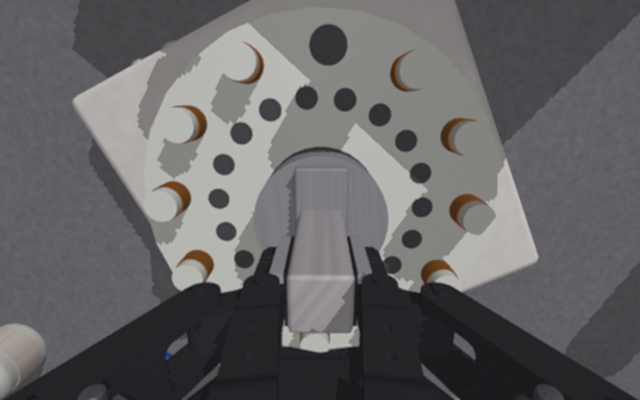

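View pics/scene7.png

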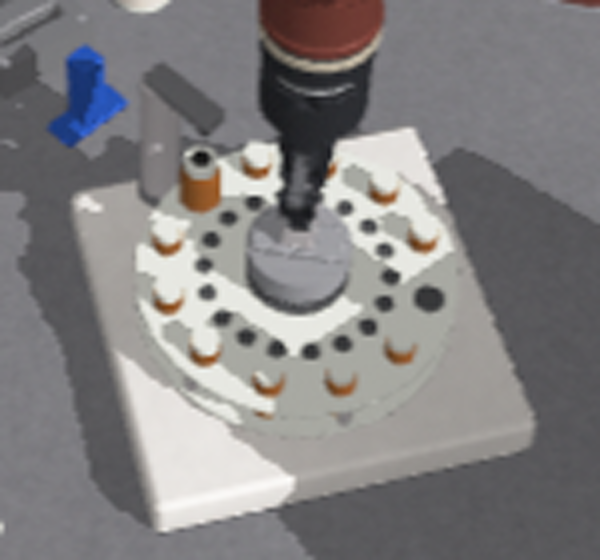

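View pics/side7.png

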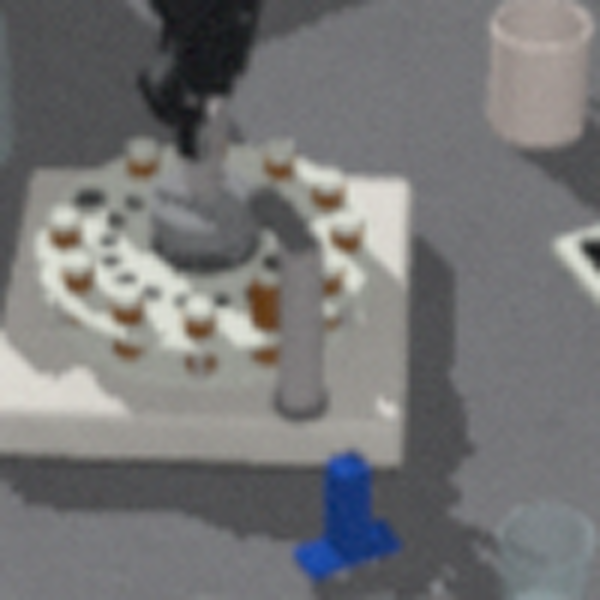

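```bash
python3 - <<'E'
from h import *
cp=camera_params('wrist');A=np.array([.5291,.1966])
for f,u,v in(('w2',508,42),('w2',166,184),('w5',562,197),('wrist7',75,100),('wrist7',537,259),('w6',99,25)):
    q=np.load(f+'.npz');P=ray(cp,u,v,.048,(q['e'],q['R']));w=P[:2]-A;t=np.arctan2(w[1],w[0])
    print(f,P.round(4),np.hypot(*w).round(4),t.round(3),'yaw mod 90:',((t-np.pi/4+np.pi/4)%(np.pi/2)-np.pi/4).round(3))
for f,b in(('w2',(60,80,200,140)),('w6',(0,0,1,1))):
    pass
E
```

```text
w2 [0.4524 0.3844 0.048 ] 0.2028 1.959 yaw mod 90: -0.397
w2 [0.6046 0.0074 0.048 ] 0.2037 -1.191 yaw mod 90: -0.406
w5 [0.453  0.3838 0.048 ] 0.202 1.957 yaw mod 90: -0.399
wrist7 [0.3398 0.1219 0.048 ] 0.2035 -2.766 yaw mod 90: -0.409
wrist7 [0.7179 0.274  0.048 ] 0.204 0.389 yaw mod 90: -0.396
w6 [0.3401 0.1207 0.048 ] 0.2037 -2.76 yaw mod 90: -0.404
```

```bash
python3 -m pendant '0.015 0 0 0 0 0.015 0;0.015 0 0 0 0 0.03 0;0.015 0 0 0 0 0.038 0;0.015 0 0 0 0 0.038 0;0.015 0 0 0 0 0.038 0;0.015 0 0 0 0 0.038 0'
python3 - <<'E'
from h import *
s=status.sense(); print(s['t'],s['ee_pos'],s['joints'].round(3),s['force'],s['moment'],s['finger_gap'])
for c in("wrist","scene","side"):
    p,d=capture(c); np.savez(c+"8.npz",p=p,d=d,e=s['ee_pos'],R=s['tool_rot'])
    if c=='scene': p=cv2.resize(p[190:250,320:380],None,fx=9,fy=9,interpolation=cv2.INTER_CUBIC)
    if c=='side': p=cv2.resize(p[150:210,300:360],None,fx=9,fy=9,interpolation=cv2.INTER_CUBIC)
    cv2.imwrite(f"pics/{c}8.png",p)
cp=camera_params('wrist');A=np.array([.5289,.1967])
q=np.load('wrist8.npz');g=cv2.cvtColor(q['p'],cv2.COLOR_BGR2GRAY)
k,l,st,ce=cv2.connectedComponentsWithStats((g<95).astype(np.uint8))
for i in range(1,k):
    if 700<st[i,4]<1500:
        P=ray(cp,*ce[i],.091,(q['e'],q['R']));v=P[:2]-A;t=np.arctan2(v[1],v[0]);print(ce[i],np.hypot(*v),t,'bottle',t+np.pi*5/6-2*np.pi)
E
```

```text
t: 13.7
ee_pos: [0.53, 0.1966, 0.1722]
tool_rot: [[0.634, 0.001, 0.773], [-0.773, -0.0, 0.634], [0.001, -1.0, 0.001]]
force: [-0.5, -0.6, 5.6]
finger_gap: 0.0231
13.7 [0.52995027 0.19656918 0.17218481] [ 0.226  0.404 -0.147  1.018 -0.     1.11 ] [-0.50424602 -0.59773506  5.55928082] [-0.33593817  0.23585907  0.05618736] 0.023085232455351466
[327.77669903  44.40857605] 0.10258288979441514 2.2161481689623317 bottle -1.4490432602257606
```

View pics/scene8.png

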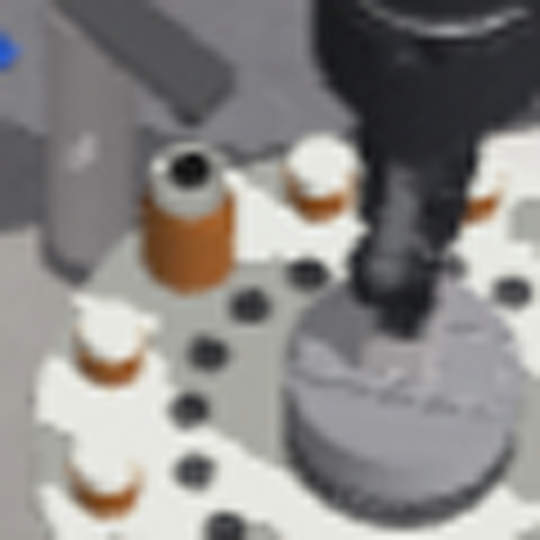

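View pics/side8.png

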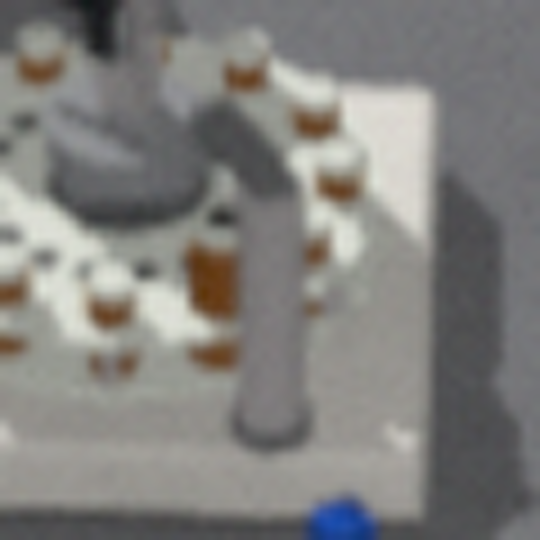

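```bash
python3 - <<'E'
from h import *
sc=camera_params('scene');c=lambda x,y:((x+.5)/9-.5+320,(y+.5)/9-.5+190)
cn=None
A=np.array([.535,.1985])
M=ray(sc,*c(187,168),.141); E1=ray(sc,*c(236,76),.199);E2=ray(sc,*c(190,118),.192)
for n,P in(('mouth',M),('armend a',E1),('b',E2)):
    v=P[:2]-A;print(n,P.round(4),np.hypot(*v).round(4),np.arctan2(v[1],v[0]).round(4))
# predicted pixel of tip and mouth with wrist-derived geometry shifted to scene axle
for nm,r,z,t in(('tip',.103,.159,-1.449),('mouth',.103,.141,-1.449),('armend',.09,.199,-1.449),('armend',.152,.199,-1.449)):
    P=np.array([A[0]+r*np.cos(t),A[1]+r*np.sin(t),z]);u=proj(sc,P);print(nm,((u-[320,190]+.5)*9-.5).round(0))
q=np.load('scene8.npz');X=cloud(sc,q['d']);m=(q['d']>0)&(X[...,2]>.193)&(X[...,2]<.205)&(np.hypot(X[...,0]-.55,X[...,1]-.07)<.08)&(X[...,1]<.125)
k,l,s,ce=cv2.connectedComponentsWithStats(m.astype(np.uint8));i=1+np.argmax(s[1:,4]);P=X[l==i];print(s[i]);r=cv2.minAreaRect((P[:,:2]*1000).astype(np.float32));print(r)
v=np.array(r[0])/1000-A;print(np.arctan2(v[1],v[0]))
E
```

```text
mouth [0.5453 0.0943 0.141 ] 0.1047 -1.4724
armend a [0.5361 0.1078 0.199 ] 0.0907 -1.559
b [0.5557 0.1085 0.192 ] 0.0924 -1.3443
tip [186. 143.]
mouth [185. 175.]
armend [215.  92.]
armend [ 87. -12.]
[326 186  20  16 139]
((550.7686767578125, 73.48223876953125), (25.044448852539062, 70.32108306884766), 4.311548709869385)
-1.4453274033469279
```

```bash
python3 -m pendant '0.015 0 0 0 0 -0.03 0;0.015 0 0 0 0 -0.06 0;0.015 0 0 0 0 -0.06 0;0.015 0 -0.004 0 0 -0.06 0;0.015 0 -0.01 0 0 -0.06 0;0.015 0 -0.018 0 0 -0.06 0;0.015 0 -0.03 0 0 -0.06 0;0.015 0 -0.05 0 0 -0.06 0;0.015 0 -0.08 0 0 -0.06 0;0.015 0 -0.105 0 0 -0.06 0;0.015 0 -0.11 0 0 -0.06 0;0.015 0 -0.11 0 0 -0.06 0;0.015 0 -0.11 0 0 -0.06 0'
python3 - <<'E'
from h import *
s=status.sense(); R=s['tool_rot'];print(s['t'],s['ee_pos'],s['joints'].round(3),R.round(4),s['force'],s['moment'],s['finger_gap'])
print('to stand tool', R.T@(np.array([.5311,-.1767,.2822])-s['ee_pos']), 'yaw',np.arctan2(R[1,0],R[0,0]))
p,d=capture("scene"); cv2.imwrite("pics/s9.png",cv2.resize(p[170:310,290:440],None,fx=4,fy=4,interpolation=cv2.INTER_CUBIC))
p,d=capture("wrist"); cv2.imwrite("pics/w9.png",p)
E
```

```text
t: 15.15
ee_pos: [0.5291, 0.1965, 0.2808]
tool_rot: [[0.681, -0.001, 0.732], [-0.732, -0.0, 0.681], [-0.001, -1.0, -0.001]]
force: [-0.8, -0.3, -1.9]
finger_gap: 0.0235
15.15 [0.52911566 0.19648902 0.28080825] [0.226 0.348 0.058 1.282 0.    1.048] [[ 6.808e-01 -1.400e-03  7.324e-01]
 [-7.324e-01 -3.000e-04  6.808e-01]
 [-7.000e-04 -1.000e+00 -1.300e-03]] [-0.81350593 -0.30823208 -1.88917109] [-0.02260881  0.07157764 -0.00239003] 0.02351191598954898
to stand tool [ 0.27468312 -0.00127544 -0.25263309] yaw -0.8218777422295167
```

View pics/s9.png

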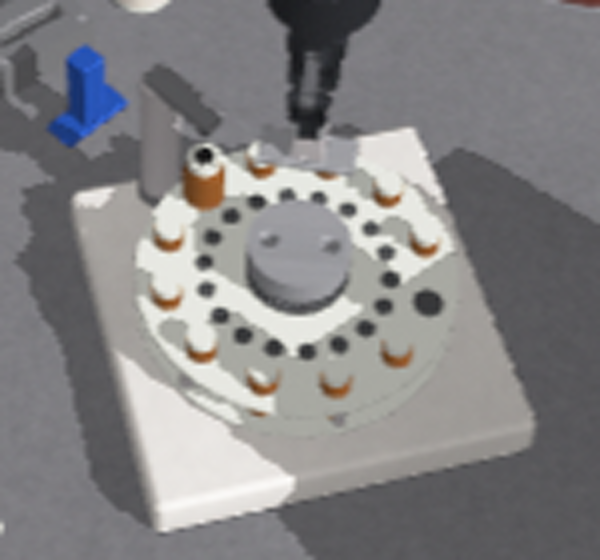

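View pics/w9.png

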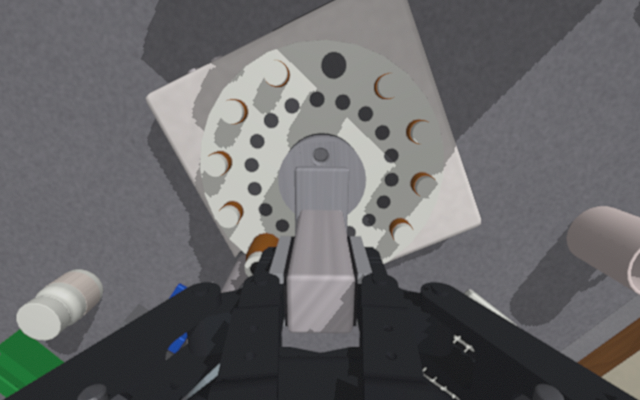

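```bash
python3 -m pendant '0.015 0.01 0 -0.01 0 -0.04 0;0.015 0.03 0 -0.028 0 -0.11 0;0.015 0.055 0 -0.05 0 -0.18 0;0.015 0.08 0 -0.074 0 -0.25 0;0.015 0.105 0 -0.097 0 -0.32 0;0.015 0.13 0 -0.12 0 -0.39 0;0.015 0.155 0 -0.143 0 -0.46 0;0.015 0.18 0 -0.166 0 -0.53 0;0.015 0.205 0 -0.189 0 -0.6 0;0.015 0.23 0 -0.212 0 -0.67 0;0.015 0.255 0 -0.235 0 -0.74 0;0.015 0.27 0 -0.248 0 -0.8 0;0.015 0.2747 0 -0.2526 0 -0.822 0;0.015 0.2747 0 -0.2526 0 -0.822 0;0.015 0.2747 0 -0.2526 0 -0.822 0;0.015 0.2747 0 -0.2526 0 -0.822 0'
python3 - <<'E'
from h import *
s=status.sense(); R=s['tool_rot'];print(s['t'],s['ee_pos'],s['joints'].round(3),R.round(4),s['force'],s['finger_gap'])
print('to stand tool', R.T@(np.array([.5311,-.1767,.0815])-s['ee_pos']), 'yaw',np.arctan2(R[1,0],R[0,0]))
p,d=capture("wrist"); cv2.imwrite("pics/w10.png",p)
p,d=capture("scene"); cv2.imwrite("pics/s10.png",cv2.resize(p[130:250,240:390],None,fx=5,fy=5,interpolation=cv2.INTER_CUBIC))
E
```

```text
t: 16.85
ee_pos: [0.5315, -0.1758, 0.2815]
tool_rot: [[1.0, -0.001, -0.0], [0.0, 0.0, 1.0], [-0.001, -1.0, 0.0]]
force: [0.1, 0.0, -1.0]
finger_gap: 0.0234
16.85 [ 0.53151378 -0.17582088  0.28149853] [-0.45   0.338  0.045  1.279  0.    -0.45 ] [[ 1.e+00 -6.e-04 -3.e-04]
 [ 3.e-04  5.e-04  1.e+00]
 [-6.e-04 -1.e+00  5.e-04]] [ 0.13956788  0.0430729  -1.0340009 ] 0.023404490609844463
to stand tool [-0.00029907  0.1999983  -0.00097331] yaw 0.0003220330313983787
```

View pics/w10.png

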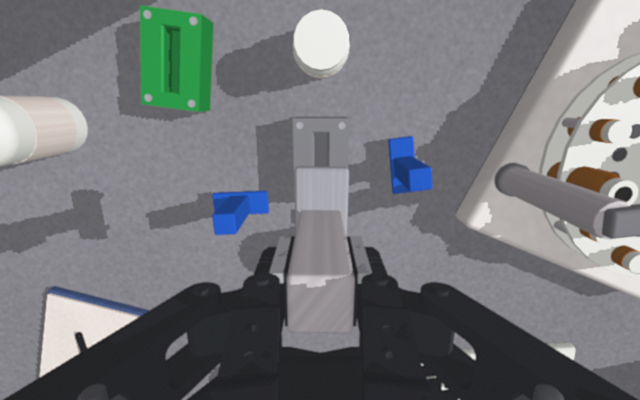

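View pics/s10.png

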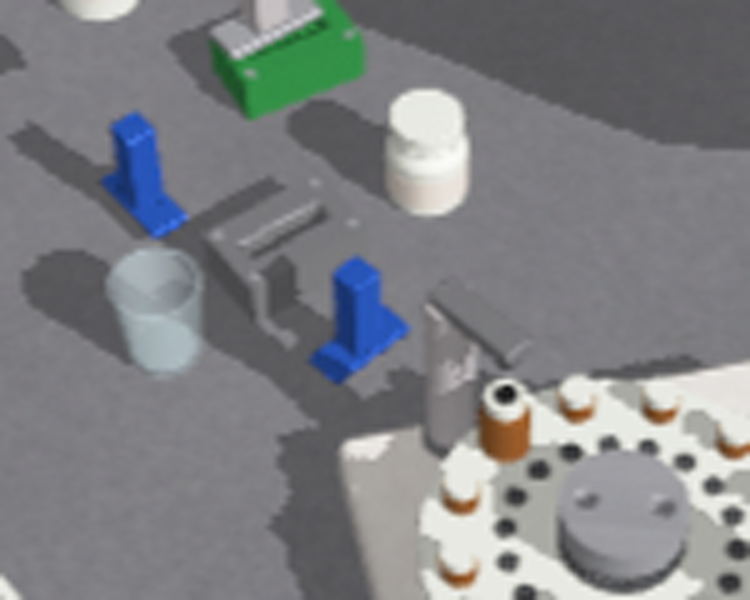

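```bash
python3 -m pendant '0.015 0 0.02 -0.0005 0 0 0;0.015 0 0.05 -0.0005 0 0 0;0.015 0 0.085 -0.0005 0 0 0;0.015 0 0.12 -0.0005 0 0 0;0.015 0 0.15 -0.0005 0 0 0;0.015 0 0.17 -0.0005 0 0 0;0.015 0 0.18 -0.0005 0 0 0;0.015 0 0.186 -0.0005 0 0 0;0.015 0 0.192 -0.0005 0 0 0;0.015 0 0.197 -0.0005 0 0 0;0.015 0 0.2 -0.0005 0 0 0;0.015 0 0.2 -0.0005 0 0 0;0.015 0 0.2 -0.0005 0 0 0'
python3 - <<'E'
from h import *
s=status.sense(); R=s['tool_rot'];print(s['t'],s['ee_pos'],s['joints'].round(3),s['force'],s['moment'],s['finger_gap'])
p,d=capture("scene"); cv2.imwrite("pics/s11.png",cv2.resize(p[130:250,240:390],None,fx=5,fy=5,interpolation=cv2.INTER_CUBIC))
E
```

```text
t: 18.25
ee_pos: [0.5318, -0.1772, 0.0821]
tool_rot: [[1.0, 0.0, -0.0], [0.0, -0.0, 1.0], [0.0, -1.0, -0.0]]
force: [0.7, -0.9, -2.6]
finger_gap: 0.0233
18.25 [ 0.53184752 -0.17718852  0.08211573] [-0.452  0.482 -0.284  0.804 -0.    -0.452] [ 0.72047133 -0.89474826 -2.59103904] [0.01054463 0.00016652 0.01149495] 0.023290592660205472
```

View pics/s11.png

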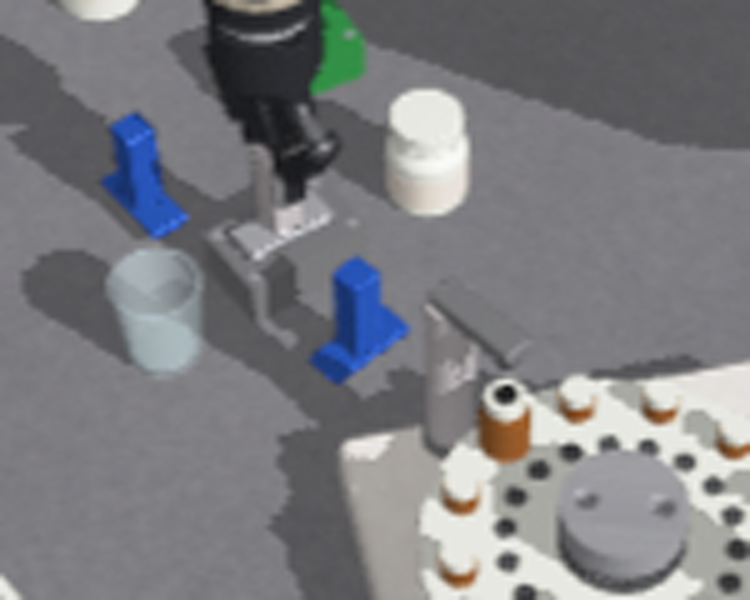

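```bash
python3 -m pendant '0.015 0 0.001 0 0 0 0;0.015 0 0.001 0 0 0 0;0.03 0 0.001 0 0 0 0;0.045 0 0.001 0 0 0 0;0.06 0 0.001 0 0 0 0;0.075 0 0.001 0 0 0 0;0.075 0 0.001 0 0 0 0;0.075 0 0.001 0 0 0 0;0.075 0 -0.02 0 0 0 0;0.075 0 -0.05 0 0 0 0;0.075 0 -0.09 0 0 0 0;0.075 0 -0.12 0 0 0 0;0.075 -0.02 -0.15 0 0 0 0;0.075 -0.04 -0.17 0 0 0 0;0.075 -0.06 -0.18 0 0 0 0;0.075 -0.06 -0.18 0 0 0 0;0.075 -0.06 -0.18 0 0 0 0'
python3 - <<'E'
from h import *
s=status.sense(); print(s['t'],s['ee_pos'],s['force'],s['finger_gap'])
for c in("wrist","scene"):
    p,d=capture(c); np.savez(c+"12.npz",p=p,d=d,e=s['ee_pos'],R=s['tool_rot'])
    cv2.imwrite(f"pics/{c}12.png",p if c=='wrist' else cv2.resize(p[130:250,240:390],None,fx=5,fy=5,interpolation=cv2.INTER_CUBIC))
cp=camera_params('wrist');z=np.load('wrist12.npz');X=cloud(cp,z['d'],(z['e'],z['R']))
near=(z['d']>0)&(abs(X[...,0]-.535)<.06)&(abs(X[...,1]+.178)<.06)
for a,b,nm in((.112,.13,'top'),(.034,.044,'stand')):
    P=X[near&(X[...,2]>a)&(X[...,2]<b)]
    print(nm,len(P),P.mean(0).round(4),np.median(P[:,2]),P.min(0).round(4),P.max(0).round(4),cv2.minAreaRect((P[:,:2]*1000).astype(np.float32)))
E
```

```text
t: 20.0
ee_pos: [0.4719, -0.1773, 0.262]
tool_rot: [[1.0, 0.001, 0.0], [-0.0, -0.0, 1.0], [0.001, -1.0, -0.0]]
force: [-0.5, -0.4, -0.5]
finger_gap: 0.0748
20.0 [ 0.47186953 -0.17725211  0.26199224] [-0.47665156 -0.3893412  -0.45349305] 0.07480267564044461
top 699 [ 0.5294 -0.1779  0.122 ] 0.12279737189533008 [ 0.519  -0.1898  0.112 ] [ 0.5436 -0.1662  0.1247] ((531.2951049804688, -178.05108642578125), (23.55912208557129, 24.51512908935547), 89.69348907470703)
stand 2772 [ 0.5217 -0.1751  0.041 ] 0.041113777206364055 [ 0.4796 -0.2082  0.034 ] [ 0.5809 -0.1442  0.0439] ((530.20947265625, -176.19277954101562), (64.00113677978516, 101.24214935302734), 89.92802429199219)
```

View pics/wrist12.png

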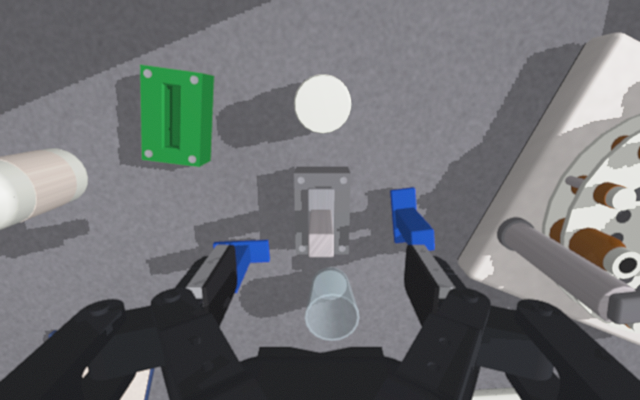

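View pics/scene12.png

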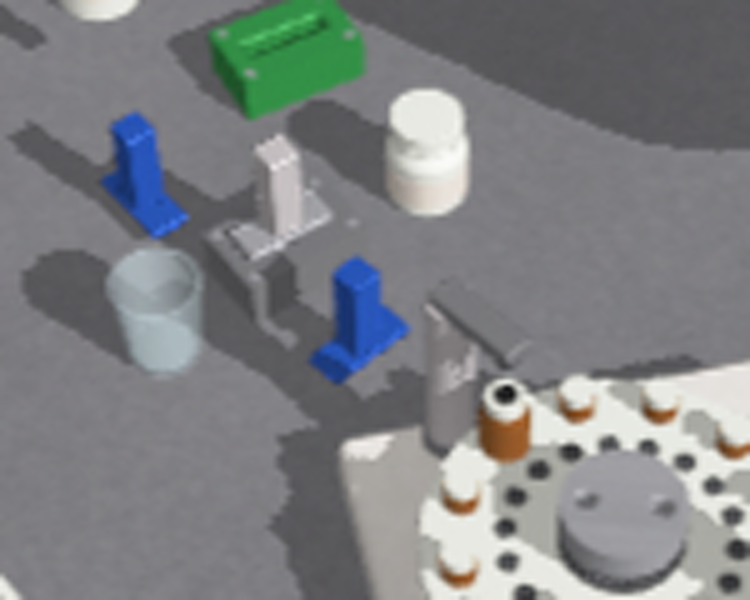

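```bash
python3 -m pendant '0.075 0 -0.03 0.04 0 0 0;0.075 0 -0.03 0.08 0 0 0;0.075 0 -0.03 0.12 0 0 0;0.075 0 -0.03 0.16 0 0 0;0.075 0 -0.03 0.19 0 0 0;0.075 0 -0.03 0.2 0 0 0;0.075 0 -0.03 0.2 0 0 0;0.075 0 -0.03 0.2 0 0 0'
python3 - <<'E'
from h import *
s=status.sense(); print(s['t'],s['ee_pos'],s['force'])
p,d=capture('wrist'); np.savez("w13.npz",p=p,d=d,e=s['ee_pos'],R=s['tool_rot']); cv2.imwrite("pics/w13.png",p)
cp=camera_params('wrist')
q=np.load('wrist12.npz'); print(ray(cp,627,265,.141,(q['e'],q['R'])))
E
```

```text
t: 20.9
ee_pos: [0.4719, 0.0223, 0.2914]
tool_rot: [[1.0, -0.001, -0.0], [0.0, -0.0, 1.0], [-0.001, -1.0, -0.0]]
force: [-0.5, -0.7, 0.5]
finger_gap: 0.0749
20.9 [0.47187022 0.02229916 0.29141332] [-0.51280328 -0.66417073  0.53553133]
[0.54178293 0.09314854 0.141     ]
```

View pics/w13.png

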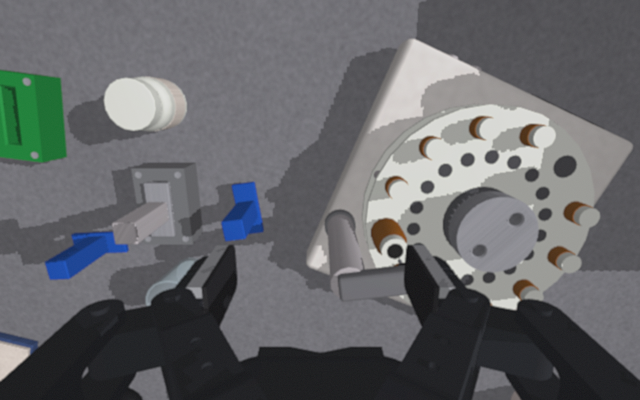

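```bash
python3 - <<'E'
from h import *
from bench import job
q=np.load('w13.npz');print('mouth',ray(camera_params('wrist'),397,250.5,.141,(q['e'],q['R'])))
print(job.sign_off())
E
```

```text
mouth [0.54123177 0.09571494 0.141     ]
the job is handed in; nothing more can be done
None
```

I did the whole job and handed it in at about 21 s of the 64 s allowed. No verdict came back, so what follows is my own measurements.

- **Seating and freewheel test:** I seated the key in the collar; contact was felt at the expected height with only 4–6 N on the wrist. I then turned the collar 0.9 rad anticlockwise, and the pictures showed the carousel hadn't moved.
- **Bringing the bottle round:** I turned clockwise in three strokes, about 1.32 rad of key turn, for about 1.13 rad of carousel turn. Then I backed off slightly to free the pins and lifted the key out.
- **Bottle under the needle:** the last two wrist views put the mouth at (0.542, 0.093) and (0.541, 0.096), and the needle tip at (0.543, 0.094). That is 2–3 mm off, against the 9 mm allowed. The fixed scene camera disagreed slightly, showing the bottle about 2–3 mm past the needle, also within the limit.
- **Key back in its stand:** it stands upright about 2 mm from the stand's centre, with its handle top at the same height as before I took it.
- **Surroundings:** the gripper is clear of everything. The beaker and jar looked unmoved in the last pictures; I made no separate check of the media and spray bottles.

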